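# Slide the specimen carrier under the hood until it drops into its pocket

### The arm

A 6-joint arm with a two-finger parallel gripper is mounted at the origin on a cart in front of the work surface, level with it; the furniture and walls round the work are solid. World frame = base frame: x ahead of the robot, y to its left, z up, the work surface at z = 0. Lengths are in m, angles in rad, forces in N, time in s.
With the tool pointing down it reaches from about 0.225 to 0.875 m from the base axis. Payload 3.4 kg.
Tool frame: the origin (TCP) lies on the centre line of the jaws, within the pads' length; the fingertips stand 22 mm ahead of it and the grasp point (between the pads) lies 3 mm ahead of it (bot.tip_reach is the distance from the TCP to the fingertips, in m); z points along the fingers, y is the direction in which the jaws open and shut (so a half turn about z gives the same grasp; the last joint's range is limited). The gripper opens to 85 mm and grips with 20 to 120 N. Pads are 22 mm wide; open, the fingers measure 114 mm over their backs; the gripper's body (76 mm by 85 mm) begins 54 mm behind the grasp point. The pads swing forward as they close: fully open they stand 13 mm farther back than shut.
Start: joints at [-1.278, 0.276, 1.505, -0, 1.361, -0.121], TCP at [0.231, -0.527, 0.253] pointing down, gripper open.
Joint ranges: [-2.89, 2.89], [-0.75, 2.08], [0.22, 2.7], [-1.18, 4.32], [0.11, 2.71], [-2.7, 2.7]. Speed limits (rad/s): [2.57, 2.57, 3.14, 3.14, 3.14, 3.14].

### API

Orientations are given as a unit quaternion [x, y, z, w].
In Python, from plant import bot gives the robot as it stands.
- The arm moves only by the tool servo_tool, never from a script. Its argument "increments" is text: rows parted by semicolons, each of 7 numbers parted by spaces: the shift along the tool's x, y, z each as a share of 50 cm, from -1 to 1, then the turn, a rotation vector about the tool's x, y, z each as a share of 360 degrees, from -1 to 1, then the gripper's target within -1 to 1 (shut at 1, half-way at 0, fully open at -1). A call has exactly 10 rows; each row is the pose to reach, as a shift and turn from the pose measured when the call began, along the tool's axes at that moment, turning the shorter way round; what a row does not reach only later rows make up. A row lasts 1/10 s, in which the tool goes at most 50 mm and 8.59 degrees, less where a joint would pass 70% of its speed; a pose out of reach is approached as far as the arm can. A call with a number of a shift or a turn outside -1 to 1 is refused whole. A call with a gripper value outside its range is refused whole. The fingers move at their own pace and stop on an object; the grip force is fixed at half the most. Time passes only in rows, so rows that repeat a pose let the fingers close, or fill a call up. It gives the time, the measured TCP pose, the force and the opening at its end, in the units of the state.
- bot.sense(): the state, without advancing time (a new reading comes with each control period).
- bot.snapshot(name): name is "side" or "top" or "wrist"; returns a dict with "color" (400x640x3 uint8, red, green, blue), "depth" (400x640 float32, m along the optical axis (not along the pixel's ray), 0 where there is no reading), "mtx" (3x3 intrinsics, pixels), "pose" (4x4, takes a point from camera to world coordinates). Camera axes: x right, y down, z forward; pixel columns grow to the right and rows downward; lengths in m; the calibration is good to about 2 mm. A picture is of the moment at which its call begins.
- bot.job_done(): hands the job in, once; it reports no verdict.
The state is a dict: "clock": time; "q": joint angles; "joint_velocities": joint speeds; "effort": joint torques, N m; "tcp_pos": TCP position; "orientation": TCP orientation; "ft_force": force on the tool from outside, world axes, zero at the start; "moment": the same for the moment, N m; "gripper_width": finger opening in m.
Only numpy, scipy, OpenCV 4.12 (cv2) and the standard library are available. Lean on these libraries where they do the work, as an engineer would, in place of code of your own. Each camera call takes 0.05 s, during which the arm holds its last target.

### The job

Pick up the steel specimen carrier by its fin, lay it flat in the channel of the loading slide in front of the pocket, specimen end towards the hood, and push it along the channel under the hood until it drops into the shallow pocket and sits fully down and level. The pocket plate was left clamped at an unknown setting, so feel for the dip and the stop, work gently without forcing the carrier or the slide, leave the things standing round about alone, and let go when it is home.

Things in the scene. Friction and masses are not known exactly. Their poses are not given: they have to be found in the camera images.
- slide: Loading slide fixed to the bench: grey base 245 x 104 mm with a straight channel along its x axis, open at the front (-x) end, a low hood over the far (+x) end. Origin on the bench, under the channel's middle line; +x is the pushing direction, +y left, z up. Front end at x = -120 mm. Channel 64 mm wide between rails (tops 31 mm above the bench), flared for the first 45 mm.
- slide_deck (a point): Point on the channel's floor (the deck, 22 mm above the bench), middle line, at slide x = -66 mm, in front of the pocket: a carrier laid with its centre here lies flat, its nose just short of the pocket or a little over its edge. Axes as the slide's.
- slide_pocket (a point): Usual middle of the pocket's floor, at slide x = 44 mm, 18 mm above the bench. The pocket is 4 mm deep, 98.5 mm long (x) and as wide as the channel. The adjustable deck plate was left clamped up to 18 mm nearer or farther (along x) than this point says, and does not give; the true place is not reported. A seated carrier's centre is within 2 mm of the true pocket middle.
- slide_hood (a point): Middle of the hood's front edge, underside of its roof (55 mm above the bench), at slide x = 52 mm. The hood covers x = 52 to 125 mm, its top is 66 mm above the bench. It hides the far part of the pocket, so the carrier cannot be set in from above; the seated carrier's fin stays outside.
- carrier_center (a point): Centre of the carrier's plate, 3 mm above its underside. Loose steel plate 95 (x) x 60 (y) x 6 mm, 0.15 to 0.23 kg, with a black round specimen (30 mm across, top 23 mm above the underside) fixed 22 mm ahead (+x) of the centre. Own +x points to the specimen end, which goes in first; z up. Centre height above the bench: 3 mm on the bench, 25 mm on the deck, 21 mm in the pocket.
- carrier_fin (a point): Middle of the carrier's upright fin, to be gripped across its thickness; 33.5 mm behind (-x) the plate's centre, 26 mm above the plate's underside. Fin 18 mm long (x), 10 mm thick (y), from the plate's top (6 mm) up to 42 mm above the underside; its rear face is 5 mm ahead of the plate's rear edge. Axes as the carrier's.
- loupe: Black loupe, 38 mm across, 34 mm tall, standing on the bench beside the slide; origin at the centre of its underside. Leave alone.
- lens_can: Black lidded can, 40 mm across, 52 mm tall, left of the slide; origin at the centre of its underside. Leave alone.
- die_plug: Steel plug, 29 mm across, 30 mm tall, right of the slide; origin at the centre of its underside. Leave alone.
- petri: Clear dish, 68 mm across, 20 mm tall, far right; origin at the centre of its underside. Leave alone.

How it is judged:
By the outcome, as a careful person would: the job done as asked, in the order asked, and still so for the second after the job is handed in, with the robot touching nothing.
It also fails if it takes over 54 s, if anything falls off the work surface, if the arm or the gripper's body presses on something with over 40 N, if the wrist force passes 120 N, or if a joint passes its speed limit or range.

## Working session

There is one attempt and no reset: what is moved stays moved. The work goes in short steps, Python scripts to look and compute and a tool call to move; the robot and the scene stay as the last step left them, time stands still between calls to the robot, and variables do not carry over. Pictures are saved under pics/ and viewed, and the job is handed in when it is done.

Besides the shell and the picture viewer there is one more tool, called after "Emit:" by a JSON object that holds its "fn" and its "kwargs", one argument or row to a line. servo_tool: Moves the arm, as the interface text tells. Shift numbers are shares of 50 cm and turn numbers shares of 360 degrees, none past 1 either way. Its arguments: {"type":"object","properties":{"increments":{"type":"string"}},"required":["increments"]}

```bash
mkdir -p pics; ls
python3 - <<'E'
from plant import bot
import cv2,numpy as np
print(bot.sense())
for n in ("side","top","wrist"):
    s=bot.snapshot(n); cv2.imwrite(f"pics/{n}0.png",s["color"][:,:,::-1]); np.savez(f"{n}0.npz",**s)
    print(n,s["mtx"].round(1).tolist(),s["pose"].round(4).tolist())
E
```

```text
pics
{'clock': 0.0, 'q': array([-1.27801694e+00,  2.76569336e-01,  1.50613532e+00,  2.24626526e-06,
        1.36067408e+00, -1.20998592e-01]), 'joint_velocities': array([-0.00020296,  0.00010735, -0.00176153, -0.00072468,  0.00134693,
       -0.00068808]), 'effort': array([-9.38915800e-04, -4.16780627e+01, -2.45811760e+01, -3.38997506e-04,
        1.12666312e-02, -1.31355287e-05]), 'tcp_pos': array([ 0.23104688, -0.52600977,  0.25245342]), 'orientation': array([ 9.78674359e-01,  2.05415921e-01, -7.55149825e-05, -8.89840633e-04]), 'ft_force': array([-0.84583602,  0.49362691,  0.45179934]), 'moment': array([ 0.01091835,  0.03033224, -0.00849579]), 'gripper_width': 0.08492343002992858}
side [[388.1, 0.0, 319.6], [0.0, 388.1, 196.1], [0.0, 0.0, 1.0]] [[-0.9984, 0.0401, -0.039, 0.586], [0.0559, 0.7273, -0.684, 0.6395], [0.001, -0.6851, -0.7284, 0.8266], [0.0, 0.0, 0.0, 1.0]]
top [[483.7, 0.0, 323.5], [0.0, 483.7, 195.4], [0.0, 0.0, 1.0]] [[0.0279, -0.9817, 0.1886, 0.3442], [-0.9996, -0.0267, 0.0086, -0.042], [-0.0034, -0.1888, -0.982, 1.1262], [0.0, 0.0, 0.0, 1.0]]
wrist [[305.1, 0.0, 321.0], [0.0, 305.1, 198.8], [0.0, 0.0, 1.0]] [[0.4034, -0.8843, -0.2353, 0.2901], [-0.915, -0.3901, -0.1028, -0.5004], [-0.0008, 0.2568, -0.9665, 0.3734], [0.0, 0.0, 0.0, 1.0]]
```

View pics/top0.png

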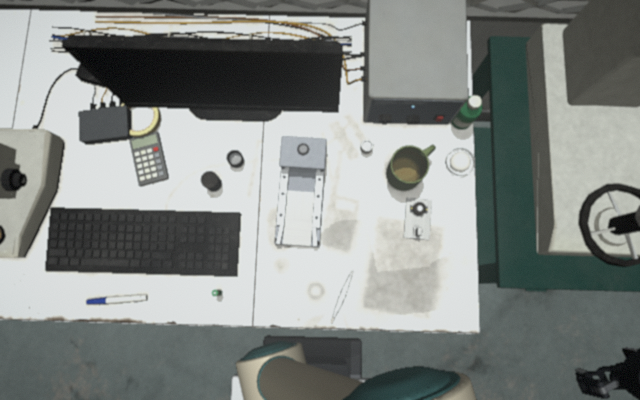

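View pics/side0.png

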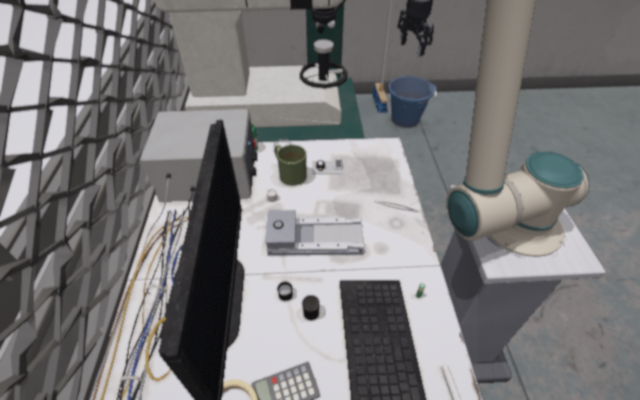

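View pics/wrist0.png

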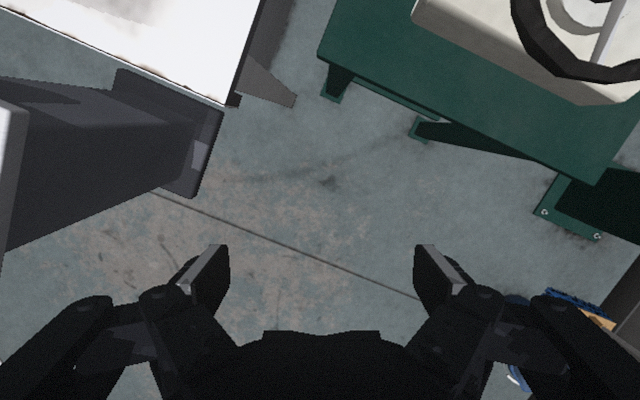

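The top view shows the carrier at about (418,220), with its specimen at (419,209) and its fin at (418,233). The slide runs from (300,245) to the hood at (303,152). Next I'll enlarge both.

Run:
```python
import cv2,numpy as np
t=cv2.imread("pics/top0.png")
a=cv2.resize(t[190:250,390:450],(400,400),interpolation=cv2.INTER_CUBIC)
b=cv2.resize(t[125:255,265:340],(346,600),interpolation=cv2.INTER_CUBIC)
c=np.zeros((600,760,3),np.uint8);c[:400,:400]=a;c[:,405:751]=b
cv2.imwrite("pics/crop0.png",c)
# height map via depth
s=np.load("top0.npz");K=s["mtx"];P=s["pose"];d=s["depth"]
v,u=np.mgrid[0:400,0:640]
p=np.stack([(u-K[0,2])/K[0,0]*d,(v-K[1,2])/K[1,1]*d,d],-1)@P[:3,:3].T+P[:3,3]
np.save("top0xyz.npy",p)
z=p[...,2]
print((z[196:244:2,400:436:2]*1000).round().astype(int))
print((z[130:252:4,270:336:4]*1000).round().astype(int))
```

```text
[[   3    2    1    1    2   -1    1   -2    6    3    1   -1    6    2
     2    4    2    1]
 [   1    1    2    5    3   10    8    3    3    4    1    1    3    5
     3    0    1    2]
 [   2    4    2    6    5    5    7    4    6    3    7    3    4    6
     5    7    4    4]
 [   1    4    0    2    6    4    7    5    7   22   21    2    5    8
     6    7    2    1]
 [   1    3    6    8    6    2    5    6   25   24   19   20   22    7
     8    5    0    3]
 [   2    4    4    7    4   12   10   22   25   21   22   22   22    5
     5    4    2    7]
 [   3   -2    4    4    6   16   15   24   25   25   23   23   21   12
     6    6   -3   -1]
 [   1   -1    1    8    3   14   14   21   26   22   24   25   24   15
     9    4    2    4]
 [   2    3    2    6    3    6    9   17   23   20   23   24   22   16
     8    7    4    0]
 [   2    6    6    4    8    6    7    3   18   21   21   16    9   11
     7    4    0    3]
 [   2    4    0    4    6    4    7    5    7    6    4    4    6    8
     6    8    3    4]
 [   1    2    5    4    7    5    7    5    9    8    
[... 3271 characters left out ...]
0   22   24   23   21   21   22   23   30   34    3
     2    4    2]
 [   1    4   21   35   23   21   23   25   19   22   22   30   28    2
     0    3    2]
 [  -1    2   16   35   25   21   22   20   24   22   19   32   16    0
     4    2    4]
 [   1    2   29   22   24   23   23   26   20   20   20   30   15    3
     2    2    2]
 [   5   -1   32   21   23   21   26   21   23   21   22   28   17    4
     4    3    5]
 [   0   18   32   15   21   25   22   23   22   23   23   32   18    6
     0    8    7]
 [   3    2    3    3    2    0    0    4    1    7   10   33   17    3
     3    5    3]
 [   3    5    0    2    1   -2    0   -1    2    2    2    1    2    1
     3    1    2]]
```

View pics/crop0.png

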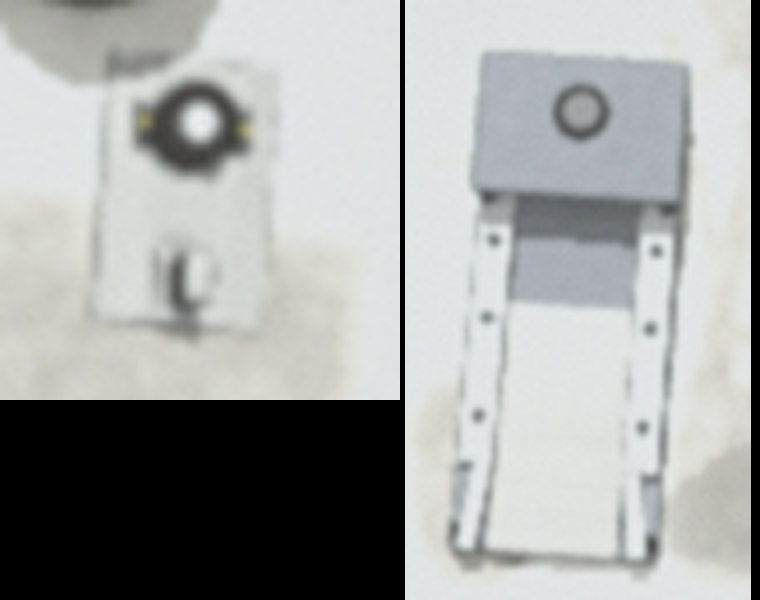

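```bash
cat > h.py <<'E'
import cv2,numpy as np
def ray(uv,z,K,P):
    uv=np.atleast_2d(uv).astype(float)
    d=np.c_[(uv[:,0]-K[0,2])/K[0,0],(uv[:,1]-K[1,2])/K[1,1],np.ones(len(uv))]@P[:3,:3].T
    t=(z-P[2,3])/d[:,2]; return P[:3,3]+d*t[:,None]
def cloud(s):
    K,P,d=s["mtx"],s["pose"],s["depth"]
    v,u=np.mgrid[0:400,0:640]
    return np.stack([(u-K[0,2])/K[0,0]*d,(v-K[1,2])/K[1,1]*d,d],-1)@P[:3,:3].T+P[:3,3]
E
python3 - <<'E'
from h import *
s=np.load("top0.npz");K=s["mtx"];P=s["pose"];c=cloud(s);z=c[...,2]
z=np.where(z>1,0,z)
def mask(lo,hi,r0,r1,c0,c1):
    m=np.zeros(z.shape,np.uint8);m[r0:r1,c0:c1]=((z>lo)&(z<hi))[r0:r1,c0:c1];return m
def cen(m,zz):
    n,l,st,ce=cv2.connectedComponentsWithStats(m); i=1+np.argmax(st[1:,4])
    mm=(l==i).astype(np.uint8);ct=max(cv2.findContours(mm,0,2)[0],key=len)[:,0]
    vu=np.argwhere(mm)[:,::-1]
    r=cv2.minAreaRect((ray(vu,zz,K,P)[:,:2]*1000).astype(np.float32))
    return ce[i],ray(ce[i],zz,K,P)[0],r,st[i]
print("spec",cen(mask(.018,.03,198,220,404,436),.023))
print("fin",cen(mask(.034,.05,222,240,404,436),.042))
print("hood",cen(mask(.05,.08,125,180,270,340),.066))
# plate corners by eye in crop (scale 400/60, off 390,190)
pc=np.array([[108,62],[277,68],[263,330],[93,318]])/ (400/60)+[390,190]-.5
print("plate",ray(pc,.006,K,P).round(4))
g=cv2.cvtColor(s["color"],cv2.COLOR_RGB2GRAY)
# slide points by eye from crop (scale 4.615, off 265,125, x off 405)
f=lambda l:(np.array(l)-[405,0])/(600/130)+[265,125]-.5
print("pocket rear edge",ray(f([[510,302],[634,307]]),.022,K,P).round(4))
print("hood front top",ray(f([[473,188],[681,205]]),.066,K,P).round(4))
print("hood back top",ray(f([[484,52],[690,66]]),.066,K,P).round(4))
print("rail inner top L",ray(f([[513,200],[495,470]]),.031,K,P).round(4))
print("rail inner top R",ray(f([[641,205],[628,470]]),.031,K,P).round(4))
print("front bot",ray(f([[455,555],[655,563]]),.031,K,P).round(4))
for col in (290,300,308): print(col,g[180:200,col])
for nm,r0,r1,c0,c1 in (("can",165,200,195,225),("loupe",145,172,222,248),("plug",138,158,355,378)):
    m=mask(.02,.07,r0,r1,c0,c1); print(nm,cen(m,.03)[1])
E
```

```text
spec (array([419.20740741, 208.11111111]), array([ 0.53225053, -0.25416943,  0.023     ]), ((532.4913940429688, -253.70916748046875), (27.71425437927246, 28.498416900634766), 89.59687805175781), array([413, 202,  13,  13, 135], dtype=int32))
fin (array([419.05, 230.85]), array([ 0.47714155, -0.24967157,  0.042     ]), ((476.8983154296875, -249.55174255371094), (8.99608325958252, 18.251127243041992), 89.41869354248047), array([417, 227,   5,   9,  40], dtype=int32))
hood (array([302.66051136, 152.36576705]), array([0.64607583, 0.01734631, 0.066     ]), ((645.9019775390625, 17.422523498535156), (103.21125030517578, 74.01528930664062), 87.61000061035156), array([ 279,  136,   48,   34, 1408], dtype=int32))
plate [[ 0.5565 -0.2259  0.006 ]
 [ 0.556  -0.2855  0.006 ]
 [ 0.4632 -0.2793  0.006 ]
 [ 0.4658 -0.2203  0.006 ]]
pocket rear edge [[ 0.567   0.0525  0.022 ]
 [ 0.5661 -0.0102  0.022 ]]
hood front top [[ 0.6145  0.0692  0.066 ]
 [ 0.6087 -0.0329  0.066 ]]
hood back top [[ 0.6841  0.0669  0.066 ]
 [ 0.6796 -0.0354  0.066 ]]
rail inner top L [[0.6178 0.0524 0.031 ]
 [0.4804 0.0555 0.031 ]]
rail inner top R [[ 0.6169 -0.0124  0.031 ]
 [ 0.4822 -0.0101  0.031 ]]
front bot [[ 0.438   0.0733  0.031 ]
 [ 0.4368 -0.0248  0.031 ]]
290 [173 175 174 176 175 175 174 173 174 180 203 224 229 227 227 227 226 227
 227 227]
300 [177 177 174 174 175 170 175 173 174 174 185 207 226 227 226 227 227 226
 227 226]
308 [176 175 176 173 173 173 174 174 173 174 177 193 222 228 227 227 227 228
 227 225]
can [0.58354733 0.23161805 0.03      ]
loupe [0.63979663 0.17990219 0.03      ]
plug [ 0.67766958 -0.13039091  0.03      ]
```

```bash
cat >> h.py <<'E'
from scipy.spatial.transform import Rotation as R
def go(st,pos,yaw=None):
    r=R.from_quat(st["orientation"])
    ry=r if yaw is None else R.from_matrix(np.array([[np.cos(yaw),np.sin(yaw),0],[np.sin(yaw),-np.cos(yaw),0],[0,0,-1]]).astype(float))
    sh=r.inv().apply(np.array(pos)-st["tcp_pos"])/.5
    tu=(r.inv()*ry).as_rotvec()/(2*np.pi)
    print("GO",sh.round(4),tu.round(4))
E
python3 - <<'E'
from h import *
from plant import bot
st=bot.sense()
go(st,[.477,-.25,.16],np.deg2rad(-4))
c=np.load("top0xyz.npy");z=c[150:188,385:435,2];print("mug top",np.percentile(z[z<1],[50,90,99]), c[150:188,385:435][(z>.06)&(z<1)].min(0),c[150:188,385:435][(z>.06)&(z<1)].max(0))
E
```

```text
GO [ 0.6723 -0.3077  0.1858] [-0.0002  0.      0.077 ]
mug top [0.01095976 0.08850312 0.09671003] [ 0.57487177 -0.26885967  0.06006267] [ 0.65887953 -0.17725653  0.09939984]
```

Emit:
{"fn": "servo_tool", "kwargs": {
  "increments": "0.05 -0.023 0.014 0 0 0.006 -1;0.13 -0.06 0.037 0 0 0.015 -1;0.21 -0.096 0.058 0 0 0.024 -1;0.3 -0.137 0.083 0 0 0.034 -1;0.39 -0.178 0.108 0 0 0.045 -1;0.48 -0.22 0.133 0 0 0.055 -1;0.56 -0.256 0.155 0 0 0.064 -1;0.63 -0.288 0.174 0 0 0.072 -1;0.672 -0.308 0.186 0 0 0.077 -1;0.672 -0.308 0.186 0 0 0.077 -1"
}}

```text
clock: 1.15
tcp_pos: [0.4778, -0.247, 0.1587]
orientation: [0.999, -0.033, -0.001, -0.002]
ft_force: [-0.2, -0.9, 0.0]
gripper_width: 0.0852
```

Run:
```python
from h import *
from plant import bot
s=bot.snapshot("wrist");st=bot.sense()
print(st["clock"],st["tcp_pos"].round(4),R.from_quat(st["orientation"]).as_matrix().round(3).tolist(),st["ft_force"].round(2))
cv2.imwrite("pics/wrist1.png",s["color"][:,:,::-1]);np.savez("wrist1.npz",**s)
```

```text
1.2 [ 0.477  -0.2486  0.1592] [[0.998, -0.067, -0.002], [-0.067, -0.998, 0.002], [-0.002, -0.002, -1.0]] [-0.33 -0.41  0.5 ]
```

View pics/wrist1.png

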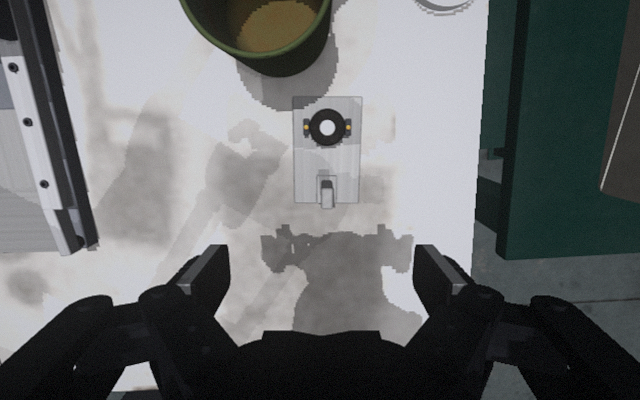

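The carrier is centred at about (327,150) and square to the image. The specimen is at (326,127) and the fin at (327,193).

Run:
```python
from h import *
from plant import bot
s=np.load("wrist1.npz");K=s["mtx"];P=s["pose"];c=cloud(s);z=c[...,2]
cv2.imwrite("pics/crop1.png",cv2.resize(s["color"][90:215,280:375,::-1],None,fx=4.5,fy=4.5,interpolation=cv2.INTER_CUBIC))
for nm,lo,hi,zz,r0,r1 in (("fin",.036,.046,.042,165,215),("spec",.018,.027,.023,100,155)):
    m=np.zeros(z.shape,np.uint8);m[r0:r1,285:370]=((z>lo)&(z<hi))[r0:r1,285:370]
    n,l,S,ce=cv2.connectedComponentsWithStats(m);i=1+np.argmax(S[1:,4]);vu=np.argwhere(l==i)[:,::-1]
    q=ray(vu,zz,K,P)[:,:2]*1000; print(nm,ce[i],S[i],ray(ce[i],zz,K,P),cv2.minAreaRect(q.astype(np.float32)))
```

```text
fin [326.53731343 196.9738806 ] [321 186  12  23 268] [[ 0.48018859 -0.25178885  0.042     ]] ((480.07843017578125, -251.78439331054688), (8.924375534057617, 18.289949417114258), 86.32952880859375)
spec [326.92228464 126.23033708] [ 309  108   37   37 1068] [[ 0.53488814 -0.25566674  0.023     ]] ((534.8551025390625, -255.72808837890625), (29.492938995361328, 28.651159286499023), 86.30249786376953)
```

View pics/crop1.png

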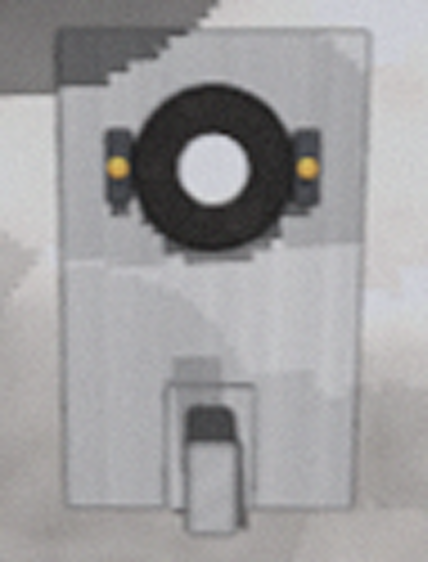

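Run:
```python
from h import *
from plant import bot
st=bot.sense(); go(st,[.479,-.251,.036],np.deg2rad(-4))
```

```text
GO [0.0048 0.0049 0.2464] [-0.0003  0.0003  0.0005]
```

Emit:
{"fn": "servo_tool", "kwargs": {
  "increments": "0.005 0.005 0.02 0 0 0 -0.3;0.005 0.005 0.06 0 0 0 -0.3;0.005 0.005 0.11 0 0 0.0005 -0.3;0.005 0.005 0.155 0 0 0.0005 -0.3;0.005 0.005 0.195 0 0 0.0005 -0.3;0.005 0.005 0.22 0 0 0.0005 -0.3;0.005 0.005 0.235 0 0 0.0005 -0.3;0.005 0.005 0.243 0 0 0.0005 -0.3;0.005 0.005 0.246 0 0 0.0005 -0.3;0.005 0.005 0.246 0 0 0.0005 -0.3"
}}

```text
clock: 2.2
tcp_pos: [0.4794, -0.2514, 0.0366]
orientation: [0.999, -0.035, -0.001, -0.001]
ft_force: [0.6, 0.1, -0.6]
gripper_width: 0.0556
```

Run:
```python
from h import *
from plant import bot
s=bot.snapshot("wrist");st=bot.sense()
print(st["clock"],st["tcp_pos"].round(4),st["ft_force"].round(2),st["gripper_width"])
cv2.imwrite("pics/wrist2.png",s["color"][:,:,::-1]);np.savez("wrist2.npz",**s)
```

```text
2.25 [ 0.4796 -0.2514  0.0368] [-0.04 -0.3   0.91] 0.05534149090012934
```

View pics/wrist2.png

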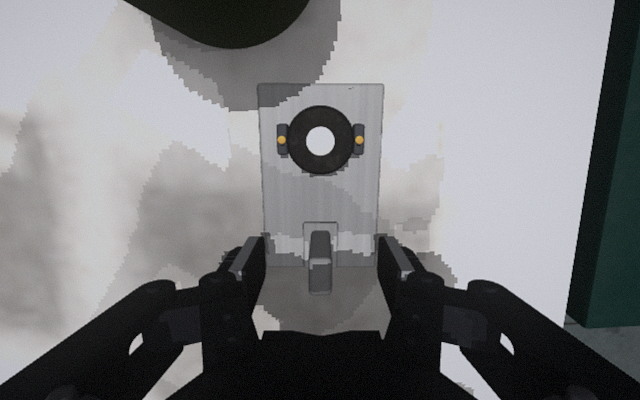

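The fin, at (320,262), sits midway between the pads at about x = 253 and 389. I'll close on it.

Emit:
{"fn": "servo_tool", "kwargs": {
  "increments": "0 0 0 0 0 0 0.2;0 0 0 0 0 0 0.4;0 0 0 0 0 0 0.6;0 0 0 0 0 0 0.75;0 0 0 0 0 0 0.9;0 0 0 0 0 0 1;0 0 0 0 0 0 1;0 0 0 0 0 0 1;0 0 0 0 0 0 1;0 0 0 0 0 0 1"
}}

```text
clock: 3.25
tcp_pos: [0.4797, -0.2514, 0.0372]
orientation: [0.999, -0.035, -0.0, -0.001]
ft_force: [-0.3, 1.6, 5.5]
gripper_width: 0.0091
```

Emit:
{"fn": "servo_tool", "kwargs": {
  "increments": "0 0 -0.01 0 0 0 1;0 0 -0.03 0 0 0 1;0 0 -0.06 0 0 0 1;0 0 -0.1 0 0 0 1;0 0 -0.14 0 0 0 1;0 0 -0.17 0 0 0 1;0 0 -0.19 0 0 0 1;0 0 -0.2 0 0 0 1;0 0 -0.2 0 0 0 1;0 0 -0.2 0 0 0 1"
}}

```text
clock: 4.25
tcp_pos: [0.4792, -0.2512, 0.1365]
orientation: [0.999, -0.035, -0.001, -0.001]
ft_force: [0.6, 0.2, -1.4]
gripper_width: 0.0088
```

Run:
```python
from h import *
from plant import bot
s=bot.snapshot("wrist");st=bot.sense()
print(st["clock"],st["tcp_pos"].round(4),st["ft_force"].round(2),st["moment"].round(3),st["gripper_width"])
cv2.imwrite("pics/wrist3.png",s["color"][:,:,::-1]);np.savez("wrist3.npz",**s)
K=s["mtx"];P=s["pose"];c=cloud(s)
m=(c[...,2]>.085)&(c[...,2]<.2);m[:, :240]=0;m[:,400:]=0
sub=c[75:235,262:378].reshape(-1,3); print(np.percentile(sub[:,2],[5,25,50,75,95]).round(4))
```

```text
4.3 [ 0.4792 -0.2511  0.1363] [-0.43  0.22 -0.92] [0.009 0.07  0.046] 0.009244013185026692
[0.0034 0.1052 0.1058 0.1086 0.1229]
```

View pics/wrist3.png

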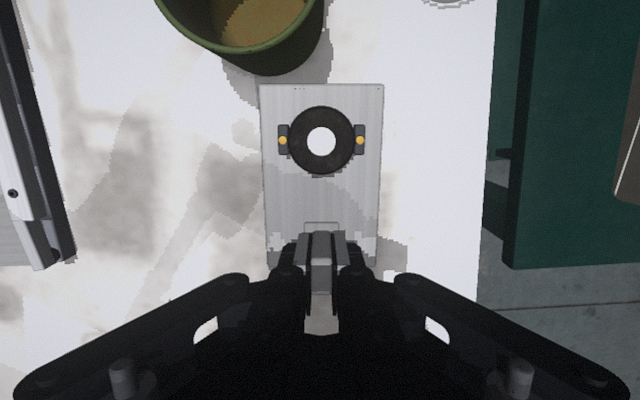

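Run:
```python
from h import *
from plant import bot
s=np.load("wrist3.npz");K=s["mtx"];P=s["pose"];c=cloud(s);z=c[...,2]
m=np.zeros(z.shape,bool);m[90:215,268:372]=1;m&=(abs(z-.1058)<.006)
q=c[m];A=np.c_[q[:,:2],np.ones(len(q))];co=np.linalg.lstsq(A,q[:,2],rcond=None)[0];print("slope deg",np.rad2deg(co[:2]),len(q))
m2=np.zeros(z.shape,np.uint8);m2[90:190,285:355]=((z>.117)&(z<.13))[90:190,285:355]
n,l,S,ce=cv2.connectedComponentsWithStats(m2);i=1+np.argmax(S[1:,4]);sp=ray(ce[i],.1225,K,P)[0]
print("spec",ce[i],S[i],sp)
st=bot.sense();r=R.from_quat(st["orientation"]);print("spec in tool",r.inv().apply(sp-st["tcp_pos"]))
go(st,[.456,.0225,.136],-.03)
```

```text
slope deg [0.01336965 0.00670792] 8666
spec [321.32760502 139.48990726] [ 288  105   67   70 3666] [ 0.53448902 -0.25562164  0.1225    ]
spec in tool [0.05550162 0.00068024 0.01369419]
GO [-0.0844 -0.5426  0.0019] [-0.0003  0.0003 -0.0063]
```

Emit:
{"fn": "servo_tool", "kwargs": {
  "increments": "-0.005 -0.03 0 0 0 0 1;-0.015 -0.1 0 0 0 -0.001 1;-0.027 -0.18 0 0 0 -0.002 1;-0.04 -0.26 0 0 0 -0.003 1;-0.054 -0.345 0 0 0 -0.004 1;-0.067 -0.43 0 0 0 -0.005 1;-0.077 -0.495 0 0 0 -0.006 1;-0.083 -0.53 0.001 0 0 -0.006 1;-0.084 -0.543 0.002 0 0 -0.006 1;-0.084 -0.543 0.002 0 0 -0.006 1"
}}

```text
clock: 5.3
tcp_pos: [0.4555, 0.0236, 0.1356]
orientation: [1.0, -0.015, -0.001, -0.001]
ft_force: [-0.6, -0.5, -0.7]
gripper_width: 0.009
```

Run:
```python
from h import *
from plant import bot
s=bot.snapshot("wrist");st=bot.sense()
print(st["clock"],st["tcp_pos"].round(4),st["ft_force"].round(2),st["gripper_width"],R.from_quat(st["orientation"]).as_matrix()[:,0].round(4))
cv2.imwrite("pics/wrist4.png",s["color"][:,:,::-1]);np.savez("wrist4.npz",**s)
```

```text
5.35 [0.4559 0.0228 0.1357] [-0.58  0.   -2.2 ] 0.008732036009990266 [ 0.9995 -0.0309 -0.0025]
```

View pics/wrist4.png

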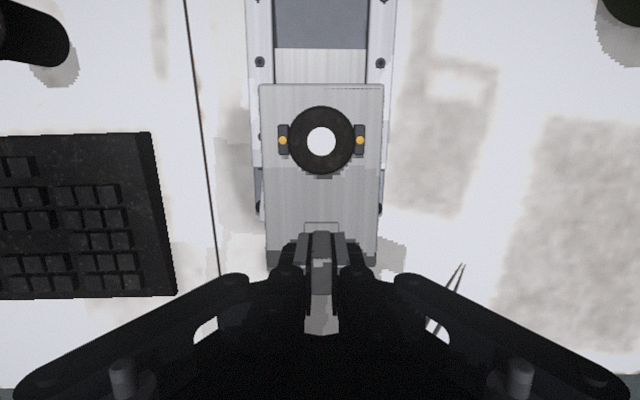

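Run:
```python
from h import *
s=np.load("wrist4.npz");K=s["mtx"];P=s["pose"];g=cv2.cvtColor(s["color"],cv2.COLOR_RGB2GRAY)
for r in (10,30,55,70): print(r,"L",g[r,240:285].tolist(),"\n   R",g[r,355:400].tolist())
for u in (290,320,350): print(u,g[38:60,u].tolist())
cv2.imwrite("pics/crop4.png",cv2.resize(s["color"][0:235,235:410,::-1],None,fx=2.5,fy=2.5,interpolation=cv2.INTER_CUBIC))
```

```text
10 L [212, 210, 212, 214, 192, 166, 191, 201, 203, 204, 200, 202, 202, 205, 207, 208, 213, 208, 208, 203, 200, 200, 198, 200, 202, 204, 203, 203, 207, 202, 178, 127, 63, 57, 63, 105, 130, 129, 126, 126, 131, 125, 129, 127, 126] 
   R [124, 127, 126, 124, 118, 124, 122, 128, 123, 124, 127, 114, 79, 56, 98, 159, 191, 202, 204, 202, 203, 202, 202, 203, 206, 206, 204, 206, 205, 201, 196, 195, 200, 198, 197, 195, 194, 194, 198, 197, 181, 180, 204, 213, 217]
30 L [215, 217, 213, 214, 217, 195, 177, 195, 206, 201, 203, 202, 202, 203, 207, 207, 206, 209, 208, 205, 204, 203, 204, 201, 204, 203, 203, 200, 200, 204, 194, 157, 102, 53, 69, 71, 96, 122, 130, 127, 132, 129, 124, 127, 125] 
   R [129, 130, 124, 127, 126, 123, 126, 122, 125, 114, 105, 73, 60, 97, 154, 189, 203, 205, 205, 203, 206, 204, 204, 206, 206, 208, 205, 202, 198, 200, 199, 194, 199, 196, 195, 194, 198, 197, 192, 173, 183, 213, 215, 214, 214]
55 L [216, 215, 216, 214, 214, 219, 194, 170, 191, 203, 202, 205, 206, 204, 210, 208, 214, 218, 212, 202, 200, 206, 206, 204, 201, 205, 200, 202, 202, 205, 205, 191, 143, 78, 100, 175, 20
[... 379 characters left out ...]
 206, 200, 206, 207, 204, 203, 201, 201, 204, 203, 209, 200, 170, 111, 56, 144, 192, 192, 193, 195, 197, 195, 197, 195, 202] 
   R [194, 195, 188, 189, 187, 187, 191, 189, 190, 167, 106, 86, 144, 189, 205, 206, 207, 207, 209, 205, 205, 206, 210, 210, 206, 205, 201, 200, 201, 205, 209, 216, 216, 217, 217, 217, 208, 191, 207, 219, 219, 219, 218, 216, 217]
290 [133, 128, 125, 131, 129, 130, 133, 128, 130, 127, 172, 205, 208, 208, 208, 207, 209, 208, 205, 207, 205, 202]
320 [127, 122, 130, 128, 128, 129, 130, 127, 128, 125, 145, 199, 210, 209, 208, 207, 209, 204, 201, 211, 204, 203]
350 [128, 127, 128, 130, 129, 129, 127, 132, 129, 127, 130, 175, 192, 194, 194, 194, 195, 193, 191, 194, 192, 191]
```

View pics/crop4.png

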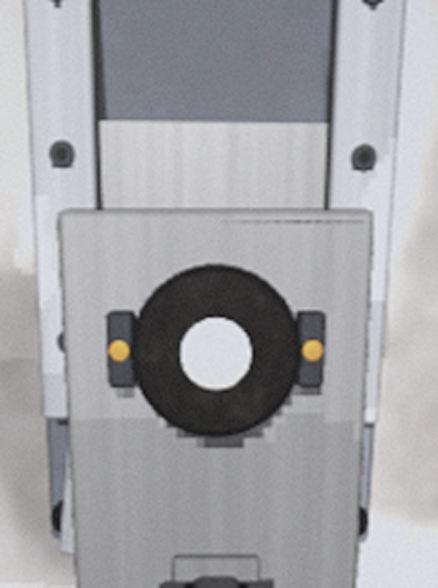

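Run:
```python
from h import *
s=np.load("wrist4.npz");K=s["mtx"];P=s["pose"]
L=ray([[271,10],[271.6,30],[272.2,55],[272.9,70]],.031,K,P);Rr=ray([[369.5,10],[368.6,30],[367.6,55],[367,70]],.031,K,P)
Lo=ray([[245,10],[246,30],[247,55],[248,70]],.031,K,P);Ro=ray([[395.5,10],[394.3,30],[393.2,55],[392,70]],.031,K,P)
def yaw(a): p=np.polyfit(a[:,0],a[:,1],1); return np.rad2deg(np.arctan(p[0])),np.polyval(p,.55)
for n,a in zip(("Li","Ri","Lo","Ro"),(L,Rr,Lo,Ro)): print(n,yaw(a))
e=ray([[290,47.8],[320,48.3],[350,48.9]],.022,K,P);print("edge",e,np.rad2deg(np.arctan2(-(e[0]-e[2])[0],(e[0]-e[2])[1])))
# screws
sc=ray((np.array([[62,153],[363,157]])/2.5+[235,0])-.3,.031,K,P);print("screws",sc)
# spec, carrier centre
from plant import bot
c=cloud(s);z=c[...,2];m2=np.zeros(z.shape,np.uint8);m2[90:190,285:355]=((z>.117)&(z<.13))[90:190,285:355]
n,l,S,ce=cv2.connectedComponentsWithStats(m2);i=1+np.argmax(S[1:,4]);print("spec",ce[i],ray(ce[i],.1225,K,P)[0])
# front lower end of slide
f=ray((np.array([[65,552],[375,556]])/2.5+[235,0])-.3,.031,K,P);print("front?",f)
```

```text
Li (np.float64(-2.111308610483864), np.float64(0.05374689445358018))
Ri (np.float64(-1.9488749217516457), np.float64(-0.010968186198684848))
Lo (np.float64(-2.21738245766402), np.float64(0.07087774746170922))
Ro (np.float64(-1.6259682365891763), np.float64(-0.02823815903540963))
edge [[ 5.67706069e-01  4.18866038e-02  2.20000000e-02]
 [ 5.66776453e-01  2.08485261e-02  2.20000000e-02]
 [ 5.65782172e-01 -1.98767507e-04  2.20000000e-02]] -2.617405863227236
screws [[ 0.55833287  0.06232937  0.031     ]
 [ 0.55495527 -0.01974141  0.031     ]]
spec [321.28855586 139.48964578] [0.51087678 0.02143128 0.1225    ]
front? [[ 0.44361958  0.07068924  0.031     ]
 [ 0.43960113 -0.02596076  0.031     ]]
```

Run:
```python
from h import *
from plant import bot
st=bot.sense(); go(st,[.4595,.0248,.063],-.04)
```

```text
GO [ 0.0074 -0.004   0.1454] [-0.0003  0.0004  0.0014]
```

Emit:
{"fn": "servo_tool", "kwargs": {
  "increments": "0.003 -0.002 0.005 0 0 0.001 1;0.006 -0.004 0.02 0 0 0.0014 1;0.007 -0.004 0.045 0 0 0.0014 1;0.007 -0.004 0.075 0 0 0.0014 1;0.007 -0.004 0.102 0 0 0.0014 1;0.007 -0.004 0.122 0 0 0.0014 1;0.007 -0.004 0.135 0 0 0.0014 1;0.007 -0.004 0.142 0 0 0.0014 1;0.007 -0.004 0.145 0 0 0.0014 1;0.007 -0.004 0.145 0 0 0.0014 1"
}}

```text
clock: 6.35
tcp_pos: [0.4595, 0.0247, 0.0633]
orientation: [1.0, -0.02, -0.001, -0.001]
ft_force: [-0.2, 0.1, -1.7]
gripper_width: 0.009
```

Run:
```python
from h import *
from plant import bot
s=bot.snapshot("wrist");st=bot.sense()
print(st["clock"],st["tcp_pos"].round(4),st["ft_force"].round(2),st["gripper_width"],R.from_quat(st["orientation"]).as_matrix()[:,0].round(4))
cv2.imwrite("pics/wrist5.png",s["color"][:,:,::-1]);np.savez("wrist5.npz",**s)
```

```text
6.4 [0.4597 0.0248 0.0635] [-0.4  -0.03 -1.3 ] 0.008929928299353835 [ 0.9992 -0.0397 -0.0017]
```

View pics/wrist5.png

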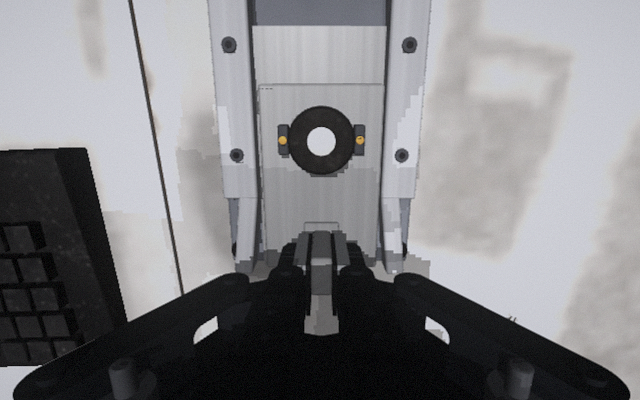

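Run:
```python
from h import *
s=np.load("wrist5.npz")
cv2.imwrite("pics/crop5.png",cv2.resize(s["color"][60:280,225:415,::-1],None,fx=2.7,fy=2.7,interpolation=cv2.INTER_CUBIC)[:594])
g=cv2.cvtColor(s["color"],cv2.COLOR_RGB2GRAY)
for r in (75,95,110,180,195): print(r,g[r,245:268].tolist(),g[r,374:395].tolist())
```

```text
75 [187, 184, 182, 172, 159, 124, 73, 57, 55, 66, 139, 181, 172, 177, 173, 180, 178, 179, 179, 178, 180, 182, 184] [166, 165, 167, 170, 167, 170, 169, 165, 170, 148, 96, 57, 58, 89, 134, 151, 176, 181, 186, 183, 185]
95 [186, 183, 184, 184, 173, 162, 127, 75, 58, 56, 75, 89, 113, 136, 144, 162, 177, 174, 176, 174, 179, 174, 175] [165, 168, 167, 164, 169, 165, 166, 161, 157, 128, 75, 56, 89, 141, 160, 179, 184, 185, 187, 189, 187]
110 [183, 181, 186, 188, 185, 170, 156, 120, 71, 60, 57, 75, 86, 98, 114, 145, 170, 174, 176, 180, 175, 172, 175] [165, 163, 164, 167, 166, 165, 168, 155, 147, 106, 53, 85, 126, 160, 177, 185, 184, 184, 186, 186, 187]
180 [171, 173, 171, 169, 166, 171, 172, 171, 172, 157, 140, 105, 58, 54, 61, 71, 118, 135, 119, 138, 149, 149, 154] [141, 145, 157, 157, 150, 111, 66, 75, 130, 166, 182, 186, 188, 190, 190, 192, 190, 187, 191, 189, 190]
195 [173, 170, 170, 169, 164, 167, 168, 170, 173, 168, 160, 133, 93, 52, 54, 61, 72, 120, 131, 123, 138, 149, 146] [141, 144, 145, 137, 115, 83, 63, 109, 148, 172, 188, 186, 189, 189, 192, 191, 190, 196, 186, 189, 194]
```

View pics/crop5.png

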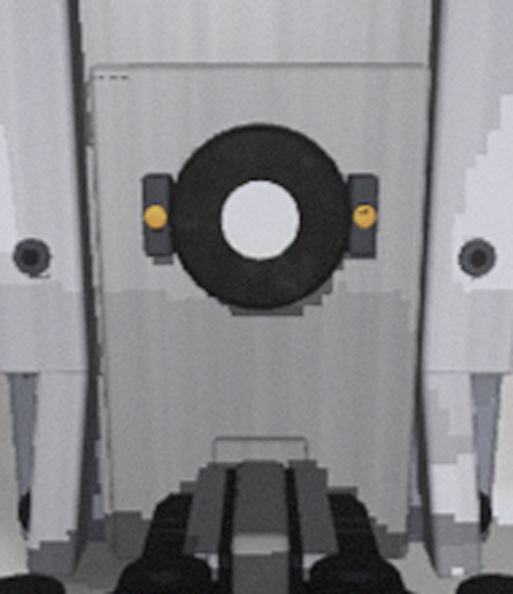

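The carrier lies about 0.8 mm to the right: the left gap is roughly 7 px and the right about 2.5 px. I'll nudge it left, then lower it slowly.

Emit:
{"fn": "servo_tool", "kwargs": {
  "increments": "0 -0.001 0 0 0 -0.001 1;0 -0.0018 0.001 0 0 -0.0014 1;0 -0.0018 0.002 0 0 -0.0014 1;0 -0.0018 0.003 0 0 -0.0014 1;0 -0.0018 0.004 0 0 -0.0014 1;0 -0.0018 0.005 0 0 -0.0014 1;0 -0.0018 0.006 0 0 -0.0014 1;0 -0.0018 0.007 0 0 -0.0014 1;0 -0.0018 0.0075 0 0 -0.0014 1;0 -0.0018 0.0075 0 0 -0.0014 1"
}}

```text
clock: 7.4
tcp_pos: [0.4597, 0.0257, 0.0597]
orientation: [1.0, -0.015, -0.001, -0.001]
ft_force: [0.3, -0.8, -0.8]
gripper_width: 0.009
```

Run:
```python
from h import *
from plant import bot
s=bot.snapshot("wrist");st=bot.sense()
print(st["clock"],st["tcp_pos"].round(4),st["ft_force"].round(2),st["gripper_width"],R.from_quat(st["orientation"]).as_matrix()[:,0].round(4))
np.savez("wrist6.npz",**s)
cv2.imwrite("pics/crop6.png",cv2.resize(s["color"][60:280,225:415,::-1],None,fx=2.7,fy=2.7,interpolation=cv2.INTER_CUBIC)[:594])
```

```text
7.45 [0.4597 0.0256 0.0597] [-0.55 -0.82 -1.77] 0.009011718350637117 [ 0.9995 -0.031  -0.0018]
```

View pics/crop6.png

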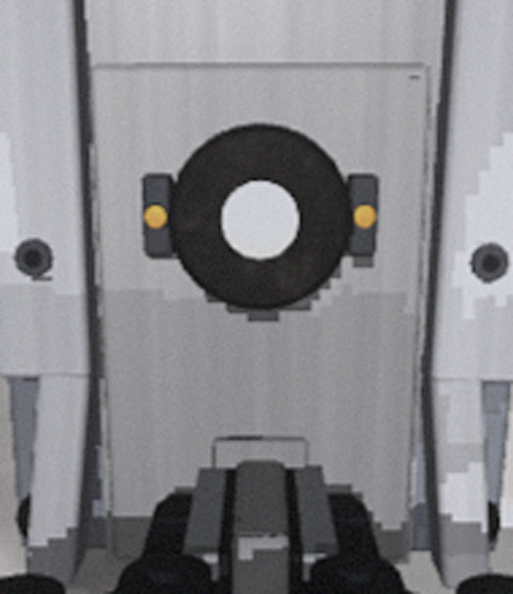

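The carrier is now centred and square in the channel, with no contact yet. I'll go on down gently.

Emit:
{"fn": "servo_tool", "kwargs": {
  "increments": "0 0 0.0003 0 0 0 1;0 0 0.0006 0 0 0 1;0 0 0.0009 0 0 0 1;0 0 0.0012 0 0 0 1;0 0 0.0015 0 0 0 1;0 0 0.0018 0 0 0 1;0 0 0.0018 0 0 0 1;0 0 0.0018 0 0 0 1;0 0 0.0018 0 0 0 1;0 0 0.0018 0 0 0 1"
}}

```text
clock: 8.45
tcp_pos: [0.4597, 0.0257, 0.0593]
orientation: [1.0, -0.015, -0.001, -0.001]
ft_force: [-2.3, 0.9, 5.6]
gripper_width: 0.009
```

Emit:
{"fn": "servo_tool", "kwargs": {
  "increments": "0 0 -0.0004 0 0 0 1;0 0 -0.0008 0 0 0 0.9;0 0 -0.0008 0 0 0 0.7;0 0 -0.0008 0 0 0 0.5;0 0 -0.0008 0 0 0 0.4;0 0 -0.0008 0 0 0 0.4;0 0 -0.01 0 0 0 0.4;0 0 -0.03 0 0 0 0.4;0 0 -0.06 0 0 0 0.4;0 0 -0.07 0 0 0 0.4"
}}

```text
clock: 9.45
tcp_pos: [0.4609, 0.0255, 0.0962]
orientation: [1.0, -0.015, 0.001, -0.001]
ft_force: [-0.1, 0.4, 0.5]
gripper_width: 0.0256
```

Run:
```python
from h import *
from plant import bot
s=bot.snapshot("wrist");st=bot.sense()
print(st["clock"],st["tcp_pos"].round(4),st["ft_force"].round(2),st["gripper_width"],R.from_quat(st["orientation"]).as_matrix()[:,0].round(4))
np.savez("wrist7.npz",**s)
cv2.imwrite("pics/wrist7.png",s["color"][:,:,::-1])
K=s["mtx"];P=s["pose"];c=cloud(s);z=c[...,2]
for nm,lo,hi,zz in (("fin",.057,.068,.064),("spec",.040,.050,.045)):
    m=np.zeros(z.shape,np.uint8);m[60:300,270:380]=((z>lo)&(z<hi))[60:300,270:380]
    n,l,S,ce=cv2.connectedComponentsWithStats(m)
    for i in np.argsort(-S[1:,4])[:2]+1: print(nm,ce[i],S[i],ray(ce[i],zz,K,P))
```

```text
9.5 [0.4611 0.0255 0.0963] [0.17 0.42 0.73] 0.025723941802757534 [ 0.9995 -0.0309  0.0025]
fin [321.4212272  242.14262023] [313 225  18  35 603] [[0.46060027 0.02483572 0.064     ]]
spec [321.2597289  137.48185396] [ 295  111   54   54 2287] [[0.51488579 0.02334243 0.045     ]]
spec [321.38095238 218.19047619] [313 215  17   8  84] [[0.4678635  0.02464492 0.045     ]]
```

View pics/wrist7.png

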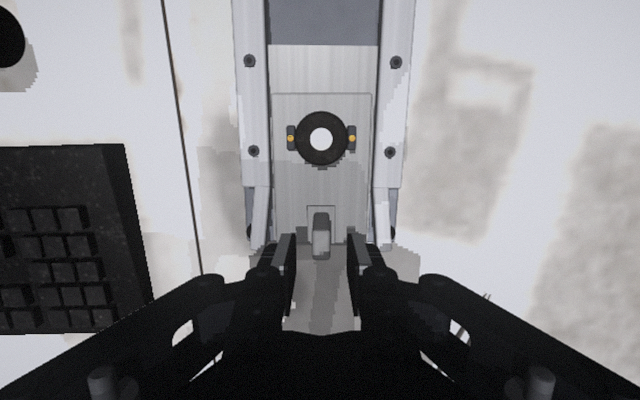

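Run:
```python
from h import *
from plant import bot
st=bot.sense(); go(st,[.432,.026,.058],-.036);go(st,[.432,.026,.096],-.036)
```

```text
GO [-0.0583  0.001   0.0765] [-0.0002 -0.0004  0.0008]
GO [-0.0581  0.0009  0.0005] [-0.0002 -0.0004  0.0008]
```

Emit:
{"fn": "servo_tool", "kwargs": {
  "increments": "-0.01 0 0 0 0 0 0.4;-0.03 0.0005 0 0 0 0.0005 0.5;-0.05 0.001 0 0 -0.0004 0.0008 0.7;-0.058 0.001 0 0 -0.0004 0.0008 0.85;-0.058 0.001 0.01 0 -0.0004 0.0008 1;-0.058 0.001 0.03 0 -0.0004 0.0008 1;-0.058 0.001 0.05 0 -0.0004 0.0008 1;-0.058 0.001 0.068 0 -0.0004 0.0008 1;-0.058 0.001 0.0765 0 -0.0004 0.0008 1;-0.058 0.001 0.0765 0 -0.0004 0.0008 1"
}}

```text
clock: 10.5
tcp_pos: [0.4316, 0.026, 0.057]
orientation: [1.0, -0.018, -0.001, -0.001]
ft_force: [0.7, 0.4, 0.1]
gripper_width: 0.0001
```

Run:
```python
from h import *
from plant import bot
s=bot.snapshot("wrist");st=bot.sense()
print(st["clock"],st["tcp_pos"].round(4),st["ft_force"].round(2),st["gripper_width"],R.from_quat(st["orientation"]).as_matrix()[:,0].round(4))
cv2.imwrite("pics/wrist8.png",s["color"][:,:,::-1])
go(st,[.540,.0222,.058],-.036)
```

```text
10.55 [0.432  0.026  0.0575] [ 0.11  0.46 -1.01] 5.185085103296203e-05 [ 0.9994 -0.0358 -0.0012]
GO [ 2.162e-01 -1.000e-04 -1.300e-03] [-0.0002  0.0002  0.    ]
```

View pics/wrist8.png

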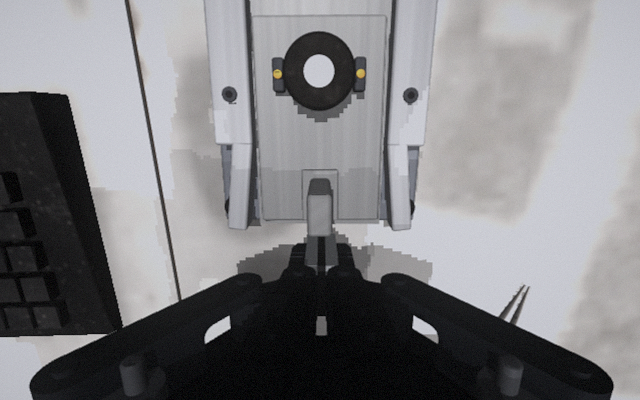

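The closed pads stand behind the fin, in line with it, with fin and pads at about x = 319. I'll push slowly.

Emit:
{"fn": "servo_tool", "kwargs": {
  "increments": "0.006 0 0 0 0 0 1;0.014 0 0 0 0 0 1;0.022 0 0 0 0 0 1;0.03 0 0 0 0 0 1;0.038 0 0 0 0 0 1;0.046 0 -0.0005 0 0 0 1;0.054 0 -0.0005 0 0 0 1;0.062 0 -0.0005 0 0 0 1;0.068 0 -0.0005 0 0 0 1;0.07 0 -0.0005 0 0 0 1"
}}

```text
clock: 11.55
tcp_pos: [0.4675, 0.0247, 0.0577]
orientation: [1.0, -0.018, -0.0, -0.001]
ft_force: [-1.8, 0.2, 0.7]
gripper_width: -0.0004
```

Emit:
{"fn": "servo_tool", "kwargs": {
  "increments": "0.006 0 0 0 0 0 1;0.012 0 0 0 0 0 1;0.02 0 0 0 0 0 1;0.028 0 0 0 0 0 1;0.036 0 0 0 0 0 1;0.044 0 0 0 0 0 1;0.052 0 0 0 0 0 1;0.06 0 0 0 0 0 1;0.066 0 0 0 0 0 1;0.07 0 0 0 0 0 1"
}}

```text
clock: 12.55
tcp_pos: [0.5028, 0.0234, 0.0576]
orientation: [1.0, -0.018, -0.0, -0.001]
ft_force: [-1.1, 0.3, -0.8]
gripper_width: -0.0
```

```bash
cat > look.py <<'E'
from h import *
from plant import bot
import sys
n=sys.argv[1]
s=bot.snapshot("wrist");st=bot.sense()
print(st["clock"],st["tcp_pos"].round(4),st["ft_force"].round(2),st["moment"].round(2),st["gripper_width"],R.from_quat(st["orientation"]).as_matrix()[:,0].round(4))
cv2.imwrite(f"pics/wrist{n}.png",s["color"][:,:,::-1]);np.savez(f"wrist{n}.npz",**s)
E
python3 look.py 9
```

```text
12.6 [0.5032 0.0234 0.0577] [ 1.06 -0.39 -0.48] [-0.01  0.1  -0.05] -0.0001523759234862972 [ 9.994e-01 -3.590e-02 -2.000e-04]
```

View pics/wrist9.png

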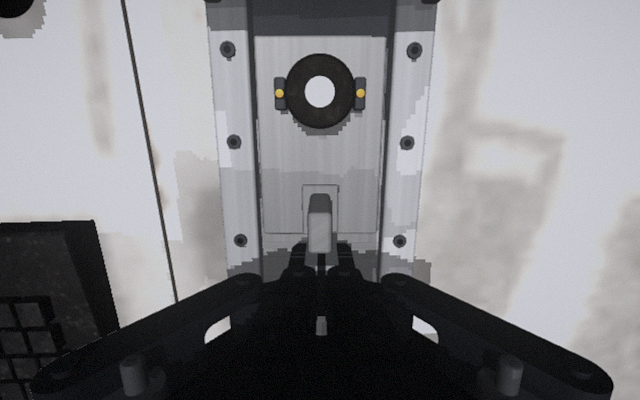

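Emit:
{"fn": "servo_tool", "kwargs": {
  "increments": "0.006 0 0 0 0 0 1;0.012 0 0 0 0 0 1;0.02 0 0 0 0 0 1;0.028 0 0 0 0 0 1;0.036 0 0 0 0 0 1;0.044 0 0 0 0 0 1;0.052 0 0 0 0 0 1;0.06 0 0 0 0 0 1;0.066 0 0 0 0 0 1;0.07 0 0 0 0 0 1"
}}

```text
clock: 13.6
tcp_pos: [0.5385, 0.0221, 0.0576]
orientation: [1.0, -0.018, -0.0, -0.001]
ft_force: [-0.8, -0.3, -0.1]
gripper_width: 0.0003
```

Emit:
{"fn": "servo_tool", "kwargs": {
  "increments": "0.002 0 0 0 0 0 1;0.004 0 0 0 0 0 1;0.006 0 0 0 0 0 1;0.008 0 0 0 0 0 1;0.01 0 0 0 0 0 1;0.012 0 0 0 0 0 1;0.014 0 0 0 0 0 1;0.016 0 0 0 0 0 1;0.018 0 0 0 0 0 1;0.018 0 0 0 0 0 1"
}}

```text
clock: 14.6
tcp_pos: [0.5478, 0.0217, 0.0576]
orientation: [1.0, -0.018, 0.0, -0.001]
ft_force: [-0.4, 0.5, 0.6]
gripper_width: -0.0
```

```bash
python3 look.py 10
```

```text
14.65 [0.5478 0.0217 0.0577] [-0.07  0.37 -0.6 ] [-0.04  0.08 -0.04] 0.00026949942742670257 [ 9.994e-01 -3.590e-02  5.000e-04]
```

View pics/wrist10.png

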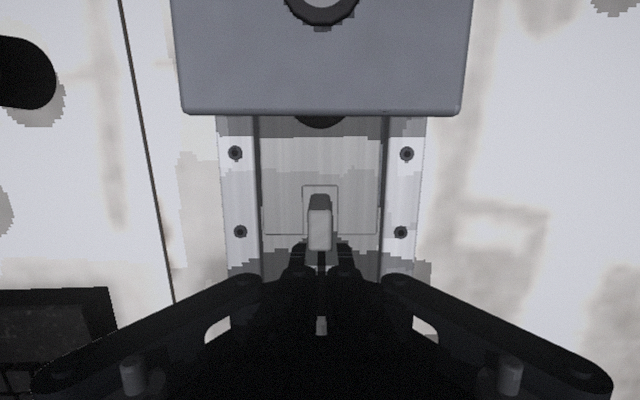

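The specimen is under the hood and there is no resistance yet. I'll move in finer steps now.

Emit:
{"fn": "servo_tool", "kwargs": {
  "increments": "0.002 0 0 0 0 0 1;0.004 0 0 0 0 0 1;0.006 0 0 0 0 0 1;0.008 0 0 0 0 0 1;0.01 0 0 0 0 0 1;0.012 0 0 0 0 0 1;0.014 0 0 0 0 0 1;0.016 0 0 0 0 0 1;0.018 0 0 0 0 0 1;0.018 0 0 0 0 0 1"
}}

```text
clock: 15.65
tcp_pos: [0.5571, 0.0214, 0.0577]
orientation: [1.0, -0.018, 0.0, -0.001]
ft_force: [-0.4, 0.1, -0.1]
gripper_width: -0.0001
```

```bash
cat >> look.py <<'E'
K=s["mtx"];P=s["pose"];c=cloud(s);z=c[...,2]
# rear part of plate left/right of fin, within 45mm ahead of pads
t=R.from_quat(st["orientation"]).inv().apply((c-st["tcp_pos"]).reshape(-1,3)).reshape(c.shape)
# columns of world z vs tool x, at |tool y| 9..24 mm
m=(abs(t[...,1])>.011)&(abs(t[...,1])<.026)&(z<.05)
for a in range(0,64,4):
    mm=m&(t[...,0]>a/1e3)&(t[...,0]<(a+4)/1e3)
    if mm.sum()>15: print(a,(1e3*np.median(z[mm])).round(1),mm.sum(),end=" | ")
print()
f=(abs(t[...,1])<.007)&(t[...,0]>.008)&(t[...,0]<.034)&(z>.048)
print("fin top z",(1e3*np.percentile(z[f],[50,70,90])).round(1))
E
python3 look.py 11
```

```text
15.7 [0.5571 0.0214 0.0577] [ 0.65 -0.1  -0.23] [-0.02 -0.01 -0.03] 2.8101707207019824e-05 [ 9.994e-01 -3.590e-02  9.000e-04]
0 22.2 312 | 4 28.2 289 | 8 28.1 415 | 12 28.0 420 | 16 27.8 427 | 20 27.7 445 | 24 27.5 450 | 28 27.3 453 | 32 27.2 471 | 36 27.0 476 | 40 26.8 474 | 44 26.6 478 | 48 26.4 495 | 52 26.4 226 | 
fin top z [115.8 123.1 128.8]
```

View pics/wrist11.png

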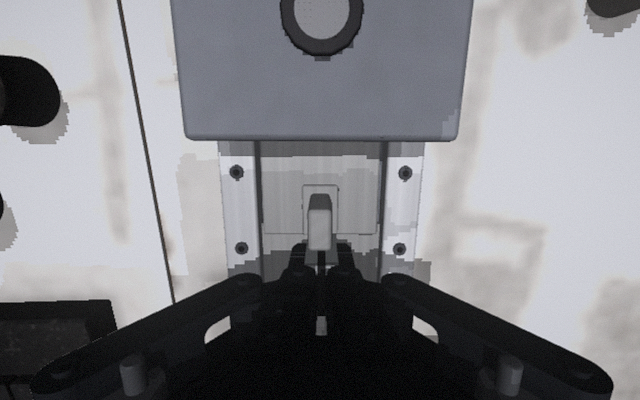

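Depth shows the plate tilted 2.3°, with its nose down in the pocket and its rear edge still on the deck. It should drop within about 4 mm, so I'm slowing to 0.5 mm per row.

Emit:
{"fn": "servo_tool", "kwargs": {
  "increments": "0.001 0 0 0 0 0 1;0.002 0 0 0 0 0 1;0.003 0 0 0 0 0 1;0.004 0 0 0 0 0 1;0.005 0 0 0 0 0 1;0.006 0 0 0 0 0 1;0.007 0 0 0 0 0 1;0.007 0 0 0 0 0 1;0.007 0 0 0 0 0 1;0.007 0 0 0 0 0 1"
}}

```text
clock: 16.7
tcp_pos: [0.5607, 0.0212, 0.0578]
orientation: [1.0, -0.018, 0.001, -0.001]
ft_force: [0.0, 0.1, -0.2]
gripper_width: -0.0002
```

```bash
python3 look.py 12
```

```text
16.75 [0.5607 0.0213 0.0578] [-0.08 -0.71 -0.19] [ 0.03  0.03 -0.04] 9.75706311400595e-05 [ 0.9994 -0.0359  0.0012]
0 22.3 314 | 4 28.1 302 | 8 27.9 413 | 12 27.9 420 | 16 27.6 428 | 20 27.6 432 | 24 27.3 457 | 28 27.2 453 | 32 27.0 462 | 36 26.9 474 | 40 26.7 476 | 44 26.5 479 | 48 26.3 141 | 
fin top z [115.9 123.1 128.9]
```

Emit:
{"fn": "servo_tool", "kwargs": {
  "increments": "0.001 0 0 0 0 0 1;0.002 0 0 0 0 0 1;0.003 0 0 0 0 0 1;0.004 0 0 0 0 0 1;0.004 0 0 0 0 0 1;0.004 0 0 0 0 0 1;0.004 0 0 0 0 0 1;0.004 0 0 0 0 0 1;0.004 0 0 0 0 0 1;0.004 0 0 0 0 0 1"
}}

```text
clock: 17.75
tcp_pos: [0.5628, 0.0212, 0.0578]
orientation: [1.0, -0.018, 0.001, -0.001]
ft_force: [-1.4, -0.4, -0.4]
gripper_width: -0.0001
```

```bash
python3 look.py 13
```

```text
17.8 [0.5628 0.0212 0.0578] [0.01 0.76 0.79] [-0.01  0.03  0.02] -0.00014425335563028743 [ 0.9994 -0.0359  0.0016]
0 21.9 493 | 4 24.2 245 | 8 24.2 388 | 12 24.1 405 | 16 24.2 418 | 20 24.3 419 | 24 24.2 428 | 28 24.1 438 | 32 24.2 424 | 36 24.2 458 | 40 24.3 475 | 44 24.3 238 | 
fin top z [116.  123.3 128.9]
```

The carrier has dropped: its plate top is level at 24.2 mm along its visible length. Next, a gentle feel for the end stop.

Emit:
{"fn": "servo_tool", "kwargs": {
  "increments": "0.0005 0 0 0 0 0 1;0.001 0 0 0 0 0 1;0.0015 0 0 0 0 0 1;0.002 0 0 0 0 0 1;0.0025 0 0 0 0 0 1;0.003 0 0 0 0 0 1;0.0035 0 0 0 0 0 1;0.004 0 0 0 0 0 1;0.004 0 0 0 0 0 1;0.004 0 0 0 0 0 1"
}}

```text
clock: 18.8
tcp_pos: [0.5643, 0.0211, 0.0578]
orientation: [1.0, -0.018, 0.0, -0.001]
ft_force: [-3.6, -0.5, 2.3]
gripper_width: 0.0002
```

Emit:
{"fn": "servo_tool", "kwargs": {
  "increments": "0.0005 0 0 0 0 0 1;0.001 0 0 0 0 0 1;0.0015 0 0 0 0 0 1;0.002 0 0 0 0 0 1;0.0022 0 0 0 0 0 1;0.0024 0 0 0 0 0 1;0.0024 0 0 0 0 0 1;0.0024 0 0 0 0 0 1;0.0024 0 0 0 0 0 1;0.0024 0 0 0 0 0 1"
}}

```text
clock: 19.8
tcp_pos: [0.5643, 0.0212, 0.0577]
orientation: [1.0, -0.018, -0.001, -0.001]
ft_force: [-5.4, 0.4, 3.9]
gripper_width: -0.0001
```

```bash
python3 look.py 14
```

```text
19.85 [0.5643 0.0212 0.0577] [-6.11 -0.37  4.19] [-0.01  0.8  -0.01] -5.150342376703052e-05 [ 0.9994 -0.0357 -0.002 ]
0 21.1 506 | 4 24.2 230 | 8 24.2 393 | 12 24.2 405 | 16 24.2 418 | 20 24.2 422 | 24 24.3 411 | 28 24.2 444 | 32 24.2 428 | 36 24.3 464 | 40 24.3 473 | 
fin top z [115.8 123.1 128.7]
```

The stop is felt: the tool halts at x = 0.5643 with 6 N, and the plate stays level. I'll back off straight, then rise.

Emit:
{"fn": "servo_tool", "kwargs": {
  "increments": "-0.003 0 0 0 0 0 1;-0.008 0 0 0 0 0 1;-0.018 0 0 0 0 0 1;-0.03 0 0 0 0 0 1;-0.05 0 -0.01 0 0 0 1;-0.06 0 -0.04 0 0 0 1;-0.06 0 -0.09 0 0 0 1;-0.06 0 -0.13 0 0 0 1;-0.06 0 -0.14 0 0 0 1;-0.06 0 -0.14 0 0 0 1"
}}

```text
clock: 20.85
tcp_pos: [0.5345, 0.0222, 0.1286]
orientation: [1.0, -0.018, 0.0, -0.001]
ft_force: [-0.0, 0.2, -1.3]
gripper_width: -0.0001
```

Run:
```python
from h import *
from plant import bot
s=bot.snapshot("wrist");t=bot.snapshot("top");d=bot.snapshot("side");st=bot.sense()
print(st["clock"],st["tcp_pos"].round(4),st["ft_force"].round(2))
np.savez("wristF.npz",**s)
a=cv2.resize(s["color"],(640,400));b=t["color"][110:260,180:480];e=d["color"][170:320,200:500]
o=np.zeros((560,640,3),np.uint8);o[:400]=a;o[402:552,:300]=b;o[402:552,310:610]=e
cv2.imwrite("pics/final.png",o[:,:,::-1])
c=cloud(s);z=c[...,2]
e=np.array([.9993,-.038]);n=np.array([.038,.9993]);o=np.array([.55,.0213])
u=(c[...,:2]-o)@e;v=(c[...,:2]-o)@n
for lo,hi in ((-.026,-.01),(.01,.026)):
  for k in range(-4,70,5):
    m=(v>lo)&(v<hi)&(u>k/1e3)&(u<(k+5)/1e3)&(z<.05)
    if m.sum()>10: print(550+k,(1e3*np.median(z[m])).round(1),end=" | ")
  print()
m=(abs(v)<.012)&(u>.0)&(u<.06)&(z>.053)&(z<.066)
K=s["mtx"];P=s["pose"];q=ray(np.argwhere(m)[:,::-1],.06,K,P);print("fin",q.mean(0),np.median(z[m]),m.sum(),"centre x",q.mean(0)[0]+.0335)
```

```text
21.0 [0.5335 0.0222 0.1267] [0.02 0.2  0.87]
546 22.3 | 551 22.2 | 556 22.2 | 561 22.2 | 566 18.8 | 571 24.2 | 576 24.2 | 581 24.2 | 586 24.3 | 591 24.3 | 596 24.3 | 601 24.2 | 606 24.2 | 611 24.2 | 
546 22.1 | 551 22.2 | 556 22.1 | 561 22.2 | 566 20.1 | 571 24.2 | 576 24.3 | 581 24.1 | 586 24.3 | 591 24.2 | 596 24.3 | 601 24.2 | 606 24.2 | 611 24.3 | 
fin [0.58433801 0.02032714 0.06      ] 0.05999999960909434 466 centre x 0.6178380075320559
```

View pics/final.png

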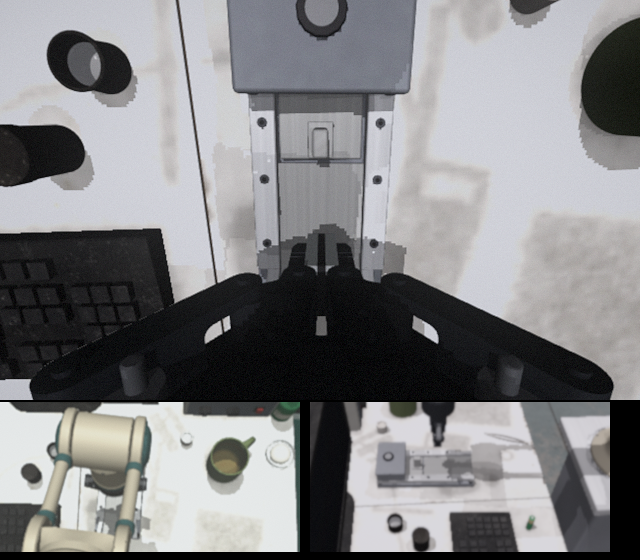

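The plate is level on both sides, at 24.2 mm. The fin top is at 60.0 mm and the pocket edge shows behind the plate near row 160. The arm is clear, so I'm handing in.

```bash
python3 -c "
from plant import bot
print(bot.job_done())"
```

```text
the job is handed in; nothing more can be done
None
```

The carrier is seated in the pocket, flat and level, and I handed the job in at about 21 s with the arm clear of everything.

**What I did:** I gripped the carrier by its fin and laid it flat on the deck with the specimen end towards the hood. I then let go and pushed it along the channel with the closed fingers behind the fin. It tipped nose-down 2.3° over the pocket edge and dropped level with the tool at about x = 0.563 m. The end stop followed 1.5 mm further on, felt at about 6 N. I backed off straight and lifted clear.

**Last checks:**
- **Seated and level:** the plate top measures 24.2 mm high on both sides along the part visible in front of the hood. The fin top is at 60.0 mm. Both match a carrier fully down in the pocket (24 and 60 mm).
- **Position:** the carrier rests at or near the far stop, with a small gap behind it. I put its centre at x ≈ 0.618 m against an estimated pocket middle of 0.616 m. That is close to the 2 mm limit, but the pocket's own play only allows about 1.75 mm either way.
- **Slide setting:** the pocket plate turned out to be clamped about 13 mm farther along than the usual point. The cameras disagreed by 2–3 mm on positions, which is why I relied on feeling for the drop and stop.
- **Surroundings:** I aimed to touch none of the surrounding objects. They look undisturbed in the final pictures, though I did not measure them again.

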